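# Close and lock the colour pail

### The job

Lower the hinged lid of the grey colour pail gently until it lies fully shut on the rim, without letting it slam. Then turn the orange-barred lock collar on top of the lid clockwise until its white pointer comes to the red mark, where it stops, and let go. Leave the other things on the bench where they are.

Things in the scene. Friction and masses are not known exactly. Their poses are not given: they have to be found in the camera images.
- pail: Grey round steel pail fixed to the bench by a dark foot disc of 200 mm diameter, 182 mm across at the rim, rim 125 mm above the bench, three sealed colour pots inside. Origin: centre of its underside on the bench, z up; the lid's hinge is on its +x side (98 mm from the pail axis), the lid's free edge and tab come down on its -x side.
- lid (a joint): Hinge of the round grey lid: 0 = fully shut (hard stop), grows as it opens (1.57 = upright), starts between 1.0 and 1.5 rad. The axis is level, along the pail's y. The hinge is stiff: the lid (about 0.3 kg) stays where it is left; 2 to 5 N at the free edge on its outer face moves it down. The lid is a disc 188 mm across, 12 mm thick, its centre 98 mm from the hinge axis.
- lid_hinge (a point): Middle of the hinge axis, at rim height (125 mm above the bench), 98 mm from the pail axis. Turns with the lid: x points from the free edge to the hinge, z out of the lid's outer (upper) face.
- lid_edge (a point): Point on the lid's outer (upper) face at the middle of its free edge, 192 mm from the hinge axis, 12 mm above the lid's underside (which is level with the hinge axis). A black tab, 30 mm wide and 8 mm thick, sticks out from here to 213 mm from the hinge axis. Axes as lid_hinge.
- collar (a joint): Turn of the captive lock collar about the lid's centre axis: 0 = pointer at the white dash (towards the tab), grows clockwise as seen from above on the shut lid, 1.4 rad = pointer at the red locked mark, where there is a hard stop. Starts between 0 and 0.3 rad, stays where it is left, needs about 0.12 N m to turn.
- collar_bar (a point): Centre of the top of the collar's orange grip bar, on the lid's centre axis, 50 mm above the lid's underside. Bar 66 x 14 mm, 30 mm high, on a dark disc 80 mm across and 8 mm thick on the lid; lid shut, the bar's top is 175 mm and the disc's top 145 mm above the bench. Axes: x along the bar, white pointer at its -x end; z out of the lid's outer face.
- lock_mark (a point): Red locked mark on the lid's outer face, a radial dash 30 mm long, its middle 66 mm from the lid's centre.
- jar: Bystander: closed jar, 60 mm diameter, 85 mm high, blue cap, origin under its centre; leave it alone.
- tin: Bystander: closed tin with a red label, 72 mm diameter, 80 mm high, origin under its centre; leave it alone.
- brush: Bystander: paint brush lying on the bench; leave it alone.
- scraper: Bystander: flat scraper lying on the bench; leave it alone.
- mixing_cup: Bystander: empty white cup, 84 mm across, 95 mm high; leave it alone.
- roller: Bystander: grey paint roller sleeve lying on the bench, 44 mm diameter, 160 mm long; leave it alone.
Things that resemble listed ones, but are neither listed nor needed, are in the scene too. What is shaped like the pail but yellow is not meant.

How it is judged:
On the way, in this order (a step that is already met when the one before it is completed fails the run):
1. the lid lies fully shut on the rim (value of joint lid below 0.05 rad), for 0.2 s.
2. with the lid shut, the lock collar has been turned to the red mark (value of joint lid below 0.05 rad and value of joint collar above 1.25 rad), for 0.2 s.
At the end, for the whole second after the job is handed in: the lid is shut (within 0.05 rad, 10 mm at its free edge) and the lock collar stands at the red mark (within 0.15 rad) (all of step 2); the robot touches nothing.
It fails at once if the lid slams: it closes faster than 2.5 rad/s (about 0.5 m/s at its free edge) (velocity of joint lid below -2.5 rad/s).
It fails at once if another thing on the bench is moved by more than 40 mm or tipped over (distance of any of jar, tin, brush, scraper, mixing_cup, roller from where it was at the start of the episode above 0.04 m or angle between any of jar, tin, mixing_cup's own z axis and vertical above 0.5 rad).
It also fails if it takes over 61 s, if anything falls off the work surface, if the arm or the gripper's body presses on something with over 40 N, if the wrist force passes 120 N, or if a joint passes its speed limit or range.

### The arm

A 6-joint arm with a two-finger parallel gripper is mounted at the origin on the work surface. World frame = base frame: x ahead of the robot, y to its left, z up, the work surface at z = 0. Lengths are in m, angles in rad, forces in N, time in s.
With the tool pointing down it reaches from about 0.375 to 0.975 m from the base axis. Payload 3.8 kg.
Tool frame: the origin (TCP) lies at the very end of the fingers, on their centre line; the grasp point (between the pads) lies behind it (bot.tcp_to_grasp is the y of the grasp point in the tool frame, in m); y points along the fingers, z is the direction in which the jaws open and shut, and the axes are right-handed (so a half turn about y gives the same grasp; the last joint's range is limited). The gripper opens to 85 mm and grips with 20 to 120 N. Pads are 22 mm wide; open, the fingers measure 114 mm over their backs; the gripper's body (76 mm by 85 mm) begins 54 mm behind the grasp point. The pads swing forward as they close: fully open they stand 13 mm farther back than shut.
Start: joints at [1.128, 0.264, 1.604, -0, 1.274, -0.037], TCP at [0.266, 0.62, 0.231] pointing down, gripper open.
Joint ranges: [-2.63, 2.63], [-0.94, 2.18], [0.31, 2.57], [-1.31, 4.45], [0, 2.66], [-2.55, 2.55]. Speed limits (rad/s): [2.57, 2.57, 3.14, 3.14, 3.14, 3.14].

### API

Orientations are given as a rotation vector (axis times angle).
In Python, from workcell import bot, optics, workorder gives the robot as it stands.
- The arm moves only by the shell command python3 -m handwheel 'ROWS' [FORCE]. ROWS is JSON, a list of rows, each a list of 7 numbers: the shift along the tool's x, y, z in m, then the turn, a rotation vector about the tool's x, y, z in rad, then the opening, from 0 (shut) to 1 (fully open). A call has 1 to 8 rows; each row shifts and turns the commanded pose from where the row before left it, along the tool's axes as they then stand; what a row does not reach is not made up. A row lasts 1/8 s, in which the tool goes at most 62.5 mm and 10.7 degrees, less where a joint would pass 70% of its speed; a pose out of reach is approached as far as the arm can. A call with a gripper value outside its range is refused whole. The fingers move at their own pace and stop on an object; FORCE is the grip in N (left out, the last holds). Time passes only in rows, so rows that do not move let the fingers close. It gives the time, the measured TCP pose, the force and the opening at its end, in the units of the state.
- bot.read_state(): the state, without advancing time (a new reading comes with each control period).
- optics.read_camera(name): name is "scene" or "top" or "wrist"; returns a dict with "image" (420x560x3 uint8, red, green, blue), "z_map" (420x560 float32, m along the optical axis (not along the pixel's ray), 0 where there is no reading), "mtx" (3x3 intrinsics, pixels), "world_from_camera" (4x4, takes a point from camera to world coordinates); the wrist camera has in their place "hand_eye" (4x4, takes a point from camera to tool coordinates, whose origin is the TCP and whose axes are the tool frame's). Camera axes: x right, y down, z forward; pixel columns grow to the right and rows downward; lengths in m; the calibration is good to about 2 mm. A picture is of the moment at which its call begins: read the wrist's pose just before it.
- workorder.finish_job(): hands the job in, once; it reports no verdict.
The state is a dict: "time": time; "q": joint angles; "joint_vel": joint speeds; "joint_torque": joint torques, N m; "tool_pos": TCP position; "tcp_rot": TCP orientation; "wrist_force": force on the tool from outside, world axes, zero at the start; "torque": the same for the moment, N m; "width": opening from 0.0 (shut) to 1.0 (fully open).
Only numpy, scipy, OpenCV 4.12 (cv2) and the standard library are available. Lean on these libraries where they do the work, as an engineer would, in place of code of your own. Each camera call takes 0.05 s, during which the arm holds its last target.

## Working session

There is one attempt and no reset: what is moved stays moved. The work goes in short steps, Python scripts to look and compute and a shell command to move; the robot and the scene stay as the last step left them, time stands still between calls to the robot, and variables do not carry over. Pictures are saved under pics/ and viewed, and the job is handed in when it is done.

```bash
mkdir -p pics; ls; cat > h.py <<'E'
import numpy as np,cv2
from workcell import bot,optics,workorder
from scipy.spatial.transform import Rotation as R
def snap(n,f):
    s=bot.read_state(); c=optics.read_camera(n)
    if n=="wrist":
        T=np.eye(4);T[:3,:3]=R.from_rotvec(s["tcp_rot"]).as_matrix();T[:3,3]=s["tool_pos"]
        c["world_from_camera"]=T@c["hand_eye"]
    cv2.imwrite("pics/"+f+".png",c["image"][:,:,::-1]); np.savez("pics/"+f+".npz",**c); return c
def px(c,u,v,r=1):
    z=c["z_map"][v-r:v+r+1,u-r:u+r+1]; z=np.median(z[z>0]); K=c["mtx"]
    p=np.array([(u-K[0,2])*z/K[0,0],(v-K[1,2])*z/K[1,1],z,1]); return (c["world_from_camera"]@p)[:3].round(4)
E
python3 - <<'E'
from h import *
s=bot.read_state();print(s, R.from_rotvec(s["tcp_rot"]).as_matrix().round(2), bot.tcp_to_grasp)
for n in("scene","top","wrist"): snap(n,n+"0")
E
```

```text
pics
{'time': 0.0, 'q': array([ 1.12810056e+00,  2.64750708e-01,  1.60538517e+00, -4.86925528e-05,
        1.27372390e+00, -3.68924075e-02]), 'joint_vel': array([ 5.95225794e-04,  9.87911245e-04,  1.03219415e-03, -6.23355172e-04,
        7.08139399e-06, -8.12120868e-05]), 'joint_torque': array([-7.75492317e-04, -5.15122998e+01, -3.67300808e+01,  1.82665640e-04,
        1.32045770e-02,  1.96647801e-05]), 'tool_pos': array([0.26615327, 0.61950104, 0.22995767]), 'tcp_rot': array([-1.54947722,  0.31879658, -0.3180172 ]), 'wrist_force': array([ 0.68247115,  0.32817043, -0.86640407]), 'torque': array([-0.01181469,  0.03935292, -0.02393501]), 'width': 1.0006019652978244} [[ 0.92 -0.    0.39]
 [-0.39 -0.    0.92]
 [-0.   -1.   -0.  ]] -0.0187
```

View pics/scene0.png

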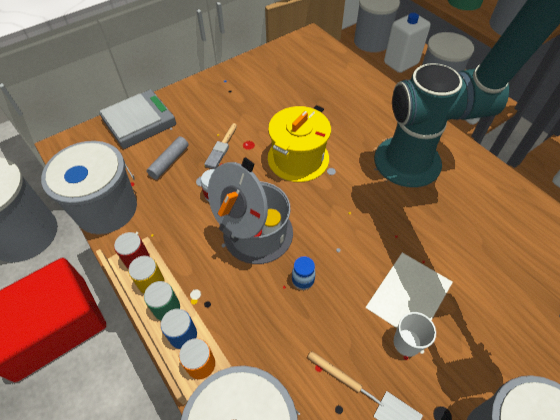

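View pics/top0.png

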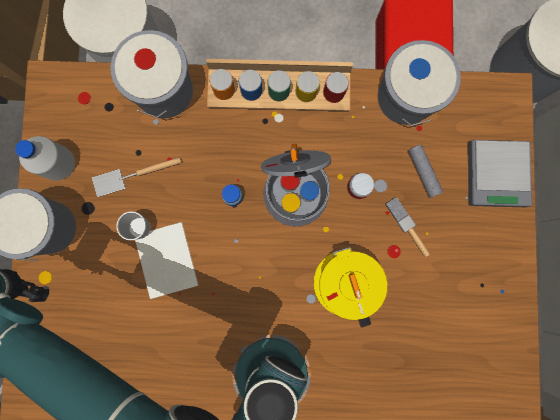

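View pics/wrist0.png

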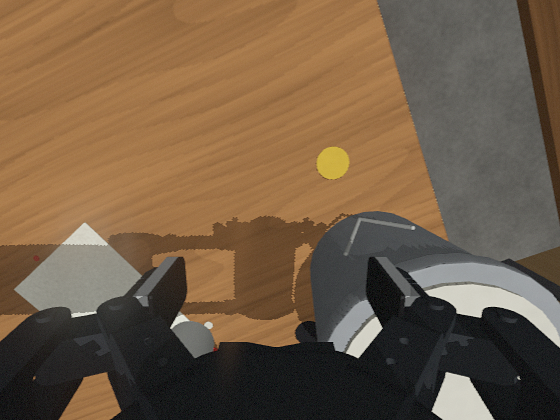

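```bash
python3 - <<'E'
import numpy as np,cv2
from h import px
for n in("scene0","top0"):
    c=dict(np.load("pics/"+n+".npz"))
    print(n,c["mtx"][0,0],c["world_from_camera"].round(3).tolist())
    np.set_printoptions(suppress=True)
    a,b=((190,150),(310,270)) if n=="scene0" else ((240,120),(350,240))
    im=c["image"][a[1]:b[1],a[0]:b[0],::-1]
    cv2.imwrite("pics/"+n+"c.png",cv2.resize(im,None,fx=5,fy=5,interpolation=cv2.INTER_CUBIC))
    H,W=c["z_map"].shape
    v,u=np.mgrid[:H,:W];z=c["z_map"];K=c["mtx"]
    P=np.stack([(u-K[0,2])*z/K[0,0],(v-K[1,2])*z/K[1,1],z,np.ones_like(z)],-1)@c["world_from_camera"].T
    np.save("pics/"+n+"P.npy",P[...,:3])
P=np.load("pics/top0P.npy")
for y in range(135,235,6): print(y,[tuple((P[y,x]*1000).astype(int)) for x in range(255,345,12)])
E
```

```text
scene0 421.5460127262085 [[-0.807, 0.488, -0.332, 0.862], [0.591, 0.664, -0.458, 0.498], [-0.003, -0.566, -0.824, 1.029], [0.0, 0.0, 0.0, 1.0]]
top0 497.7008399899019 [[0.026, -0.995, 0.099, 0.347], [-1.0, -0.026, 0.003, -0.001], [-0.0, -0.099, -0.995, 1.524], [0.0, 0.0, 0.0, 1.0]]
135 [(np.int64(722), np.int64(67), np.int64(3)), (np.int64(724), np.int64(30), np.int64(-1)), (np.int64(723), np.int64(-6), np.int64(8)), (np.int64(724), np.int64(-44), np.int64(6)), (np.int64(728), np.int64(-81), np.int64(-3)), (np.int64(727), np.int64(-118), np.int64(4)), (np.int64(346), np.int64(0), np.int64(1523)), (np.int64(729), np.int64(-193), np.int64(3))]
141 [(np.int64(703), np.int64(67), np.int64(3)), (np.int64(707), np.int64(30), np.int64(-8)), (np.int64(706), np.int64(-7), np.int64(0)), (np.int64(706), np.int64(-44), np.int64(2)), (np.int64(707), np.int64(-81), np.int64(1)), (np.int64(708), np.int64(-119), np.int64(1)), (np.int64(711), np.int64(-157), np.int64(-3)), (np.int64(710), np.int64(-194), np.int64(1))]
147 [(np.int64(685), np.int64(66), np.int64(0)), (np.int64(684), np.int64(29), np.i
[... 4795 characters left out ...]
 np.int64(5)), (np.int64(443), np.int64(23), np.int64(-2)), (np.int64(444), np.int64(-13), np.int64(3)), (np.int64(444), np.int64(-50), np.int64(9)), (np.int64(446), np.int64(-87), np.int64(0)), (np.int64(446), np.int64(-123), np.int64(2)), (np.int64(447), np.int64(-160), np.int64(1)), (np.int64(448), np.int64(-197), np.int64(2))]
231 [(np.int64(423), np.int64(59), np.int64(0)), (np.int64(424), np.int64(22), np.int64(0)), (np.int64(425), np.int64(-14), np.int64(0)), (np.int64(427), np.int64(-51), np.int64(-4)), (np.int64(427), np.int64(-87), np.int64(3)), (np.int64(428), np.int64(-124), np.int64(-3)), (np.int64(429), np.int64(-160), np.int64(5)), (np.int64(430), np.int64(-197), np.int64(0))]
```

```bash
ls pics
```

```text
scene0.npz
scene0.png
scene0P.npy
scene0c.png
top0.npz
top0.png
top0P.npy
top0c.png
wrist0.npz
wrist0.png
```

View pics/top0c.png

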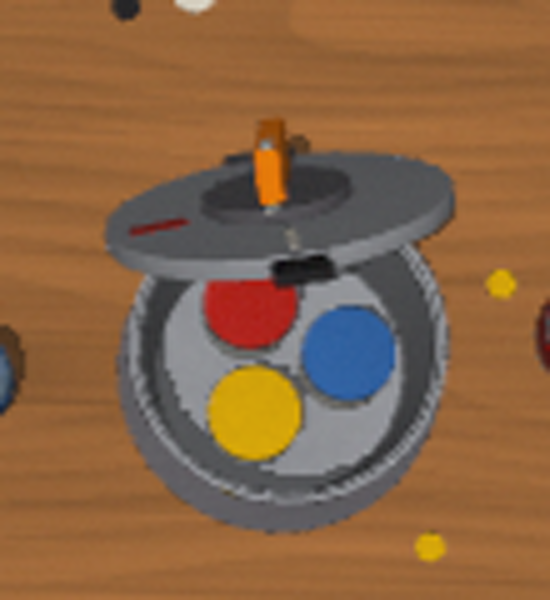

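View pics/scene0c.png

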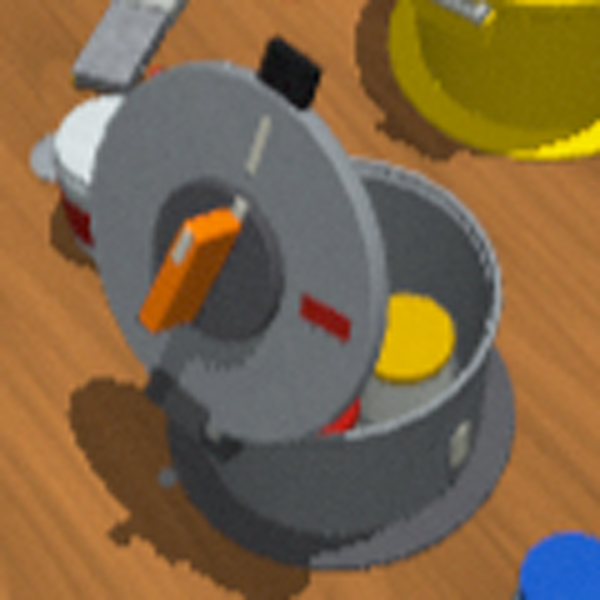

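```bash
python3 - <<'E'
import numpy as np
from scipy.optimize import least_squares
np.set_printoptions(suppress=True,precision=4)
for n,b in(("top0",(255,140,340,235)),("scene0",(195,150,300,265))):
    P=np.load(f"pics/{n}P.npy")[b[1]:b[3],b[0]:b[2]].reshape(-1,3)
    # rim
    r=P[(abs(P[:,2]-.122)<.012)&(P[:,0]<.57)&(P[:,0]>.42)&(abs(P[:,1]+.06)<.12)]
    f=least_squares(lambda p:np.hypot(r[:,0]-p[0],r[:,1]-p[1])-p[2],[.54,-.06,.09],loss='soft_l1',f_scale=.003)
    print(n,"rim",len(r),f.x)
    ft=P[(abs(P[:,2]-.0)<.012)]
    # lid points
    l=P[(P[:,2]>.145)]
    rng=np.random.default_rng(0);best=0
    for _ in range(500):
        s=l[rng.choice(len(l),3,False)];nn=np.cross(s[1]-s[0],s[2]-s[0]);k=np.linalg.norm(nn)
        if k<1e-5: continue
        nn/=k;i=abs((l-s[0])@nn)<.004
        if i.sum()>best:best=i.sum();bi=i
    q=l[bi];c=q.mean(0);nn=np.linalg.svd(q-c)[2][2];nn*=np.sign(nn[0])
    print("lid",len(l),best,c,nn,"theta",np.arctan2(np.hypot(nn[0],nn[1]),nn[2]),"yaw",np.degrees(np.arctan2(nn[1],nn[0])))
    print("max z",l[l[:,2].argsort()[-5:]])
E
```

```text
top0 rim 312 [ 0.5408 -0.0611  0.0865]
lid 1470 1018 [ 0.5909 -0.0513  0.2438] [0.8684 0.1615 0.4688] theta 1.082877056037492 yaw 10.53576788487159
max z [[ 0.3466 -0.0007  1.5238]
 [ 0.3466 -0.0007  1.5238]
 [ 0.3466 -0.0007  1.5238]
 [ 0.3466 -0.0007  1.5238]
 [ 0.3466 -0.0007  1.5238]]
scene0 rim 287 [ 0.5465 -0.0597  0.0877]
lid 3592 2735 [ 0.5989 -0.0431  0.2311] [0.8707 0.1655 0.4631] theta 1.0892611759559125 yaw 10.763603470587928
max z [[0.8616 0.4982 1.0293]
 [0.8616 0.4982 1.0293]
 [0.8616 0.4982 1.0293]
 [0.8616 0.4982 1.0293]
 [0.8616 0.4982 1.0293]]
```

The grey pail is at about (0.542, -0.060) with a yaw of about 10.7°. The lid is open about 1.09 rad and its outer face points away from the robot. The red mark is on the +y side. I'll raise the tool, shut the fingers and cross over.

```bash
python3 -m handwheel '[[0,-0.06,0,0,0,0,0],[0,-0.06,0,0,0,0,0],[0,-0.06,0,0,0,0,0],[0.0435,0,-0.0375,0,0,0,0],[0.0435,0,-0.0375,0,0,0,0],[0.0435,0,-0.0375,0,0,0,0],[0.0435,0,-0.0375,0,0,0,0],[0.0435,0,-0.0375,0,0,0,0]]' 30
python3 -m handwheel '[[0.0435,0,-0.0375,0,0,0,0],[0.0435,0,-0.0375,0,0,0,0],[0.0435,0,-0.0375,0,0,0,0],[0.0435,0,-0.0375,0,0,0,0],[0.0435,0,-0.0375,0,0,0,0],[0.0435,0,-0.0375,0,0,0,0],[0.0435,0,-0.0375,0,0,0,0],[0.0435,0,-0.0375,0,0,0,0]]'
python3 -m handwheel '[[0,0,0,0,-0.146,0,0],[0,0,0,0,-0.146,0,0],[0,0,0,0,-0.146,0,0],[0,0,0,0,-0.146,0,0],[0,0,0,0,0,0,0]]'
python3 - <<'E'
from h import *
s=bot.read_state();T=R.from_rotvec(s["tcp_rot"]).as_matrix();print(s["q"].round(2),T.round(3),np.degrees(np.arctan2(T[1,0],T[0,0])))
d=s["tool_pos"]-np.array([.542,-.06,0]);a=np.radians(10.7);c,n=np.cos(a),np.sin(a)
print("pail frame",d[0]*c+d[1]*n,-d[0]*n+d[1]*c,d[2],s["wrist_force"])
snap("scene","scene1")
E
```

```text
time: 1.15
tool_pos: [0.3926, 0.3603, 0.4109]
tcp_rot: [-1.548, 0.318, -0.318]
wrist_force: [0.9, -0.9, 0.2]
width: -0.002
time: 2.15
tool_pos: [0.594, -0.0527, 0.411]
tcp_rot: [-1.547, 0.319, -0.318]
wrist_force: [-0.8, 0.2, 1.0]
width: 0.002
time: 2.78
tool_pos: [0.5934, -0.051, 0.4108]
tcp_rot: [-1.566, -0.138, 0.139]
wrist_force: [-0.5, 0.1, 0.7]
width: 0.001
[-0.13  0.06  1.52  0.    1.57 -1.87] [[ 0.984 -0.001 -0.176]
 [ 0.176  0.     0.984]
 [-0.001 -1.     0.   ]] 10.115396960734472
pail frame 0.05222325544585559 -0.0006864186776626771 0.4108362898487588 [-0.45906356  0.14101357  0.66208947]
```

View pics/scene1.png

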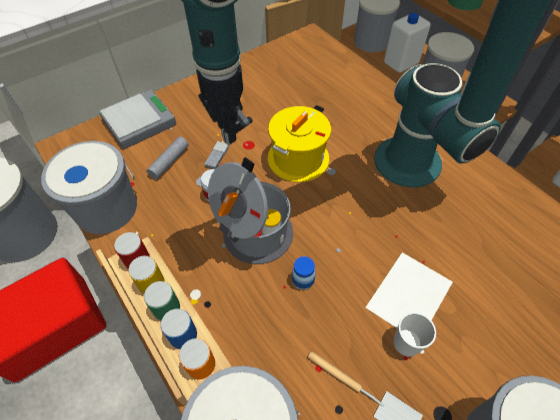

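The fingers hover over the outer side of the lid's free edge. I'll go down, touch, and start the arc.

```bash
python3 -m handwheel '[[0,0.04,0,0,0,0,0],[0,0.04,0,0,0,0,0],[0,0.038,0,0,0,0,0],[-0.009,0,0,0,0,0,0],[-0.009,0,0,0,0,0,0],[0,0,0,0,0,0,0]]'
python3 -m handwheel '[[-0.010,0.005,0,0,0,0,0],[-0.010,0.005,0,0,0,0,0],[-0.010,0.007,0,0,0,0,0],[0,0,0,0,0,0,0]]'
python3 - <<'E'
from h import *
s=bot.read_state();d=s["tool_pos"]-np.array([.542,-.06,0]);a=np.radians(10.7);c,n=np.cos(a),np.sin(a)
print("pail frame",d[0]*c+d[1]*n,-d[0]*n+d[1]*c,d[2])
c=snap("scene","scene2")
cv2.imwrite("pics/s2.png",cv2.resize(c["image"][100:280,160:340,::-1],None,fx=3.3,fy=3.3))
E
```

```text
time: 3.58
tool_pos: [0.5765, -0.0545, 0.2963]
tcp_rot: [-1.567, -0.143, 0.136]
wrist_force: [-0.1, 0.8, 0.0]
width: -0.002
time: 4.08
tool_pos: [0.5447, -0.0596, 0.2751]
tcp_rot: [-1.566, -0.138, 0.142]
wrist_force: [0.1, 0.0, 0.5]
width: -0.002
pail frame 0.0026908491565308125 -5.339066790676809e-05 0.275076677510939
```

View pics/s2.png

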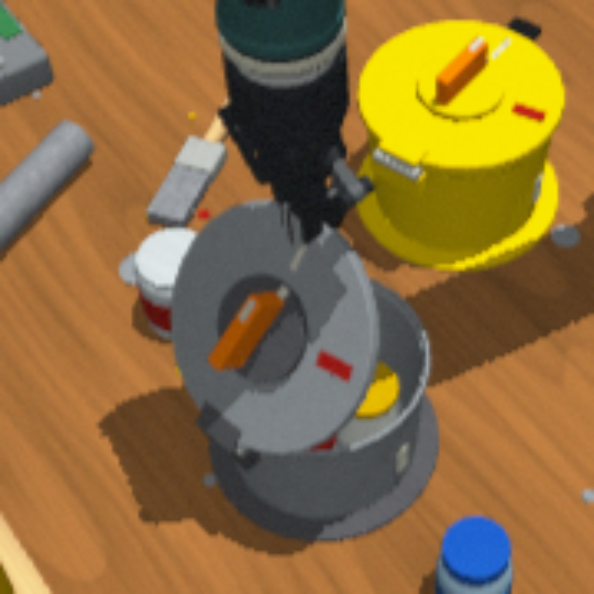

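The fingertip is on the outer face just inside the tab and the lid has begun to drop. I'll follow the arc.

```bash
python3 -m handwheel '[[-0.013,0.012,0,0,0,0,0],[-0.012,0.012,0,0,0,0,0],[-0.011,0.014,0,0,0,0,0],[-0.011,0.015,0,0,0,0,0],[0,0,0,0,0,0,0]]'
python3 - <<'E'
from h import *
s=bot.read_state();d=s["tool_pos"]-np.array([.542,-.06,0]);a=np.radians(10.7);c,n=np.cos(a),np.sin(a)
print("pail frame",d[0]*c+d[1]*n,-d[0]*n+d[1]*c,d[2])
c=snap("scene","scene3")
cv2.imwrite("pics/s3.png",cv2.resize(c["image"][100:280,160:340,::-1],None,fx=3.3,fy=3.3))
E
```

```text
time: 4.75
tool_pos: [0.4979, -0.0676, 0.221]
tcp_rot: [-1.565, -0.136, 0.143]
wrist_force: [-0.2, -0.3, -0.6]
width: 0.0
pail frame -0.04476728302092312 0.0007489670592597843 0.22098271083320756
```

View pics/s3.png

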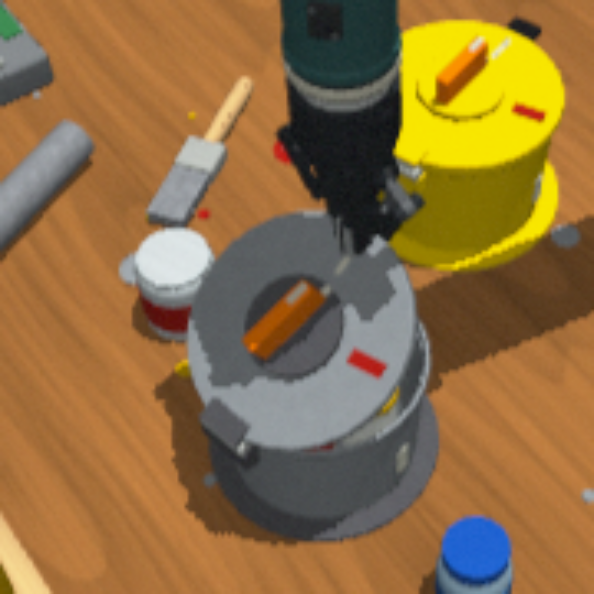

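The lid is about half closed and still following. I'll continue more slowly to the rim.

```bash
python3 -m handwheel '[[-0.008,0.015,0,0,0,0,0],[-0.008,0.016,0,0,0,0,0],[-0.005,0.014,0,0,0,0,0],[-0.003,0.012,0,0,0,0,0],[-0.002,0.011,0,0,0,0,0],[-0.001,0.009,0,0,0,0,0],[0,0.006,0,0,0,0,0],[0,0,0,0,0,0,0]]'
python3 - <<'E'
from h import *
s=bot.read_state();d=s["tool_pos"]-np.array([.542,-.06,0]);a=np.radians(10.7);c,n=np.cos(a),np.sin(a)
print("pail frame",d[0]*c+d[1]*n,-d[0]*n+d[1]*c,d[2])
E
```

```text
time: 5.8
tool_pos: [0.4728, -0.0722, 0.1393]
tcp_rot: [-1.565, -0.138, 0.141]
wrist_force: [0.8, -0.4, -0.6]
width: 0.0
pail frame -0.07021162935822821 0.0008670947902357506 0.13932295821102705
```

```bash
python3 -m handwheel '[[0,0.003,0,0,0,0,0],[0,0.002,0,0,0,0,0],[0,0,0,0,0,0,0]]'

```

```text
time: 6.18
tool_pos: [0.4736, -0.0724, 0.1369]
tcp_rot: [-1.566, -0.14, 0.14]
wrist_force: [-6.0, 0.6, 9.9]
width: 0.002
```

The push meets about 10 N at z = 0.137, which is the shut height. I'll back up, open, and look at the collar.

```bash
python3 -m handwheel '[[0,-0.04,0,0,0,0,0],[0,-0.05,0,0,0,0,0.5],[0,-0.05,0,0,0,0,1],[0,-0.02,0,0,0,0,1],[0,0,0,0,0,0,1]]'
python3 - <<'E'
from h import *
s=bot.read_state();print(s["tool_pos"])
c=snap("scene","scene4")
cv2.imwrite("pics/s4.png",cv2.resize(c["image"][130:280,180:330,::-1],None,fx=4,fy=4))
c=snap("wrist","wrist4");c=snap("top","top4")
E
```

```text
time: 6.8
tool_pos: [0.4744, -0.0727, 0.2965]
tcp_rot: [-1.567, -0.142, 0.138]
wrist_force: [0.2, -0.0, 0.1]
width: 0.847
[ 0.47442414 -0.07266982  0.29654204]
```

View pics/s4.png

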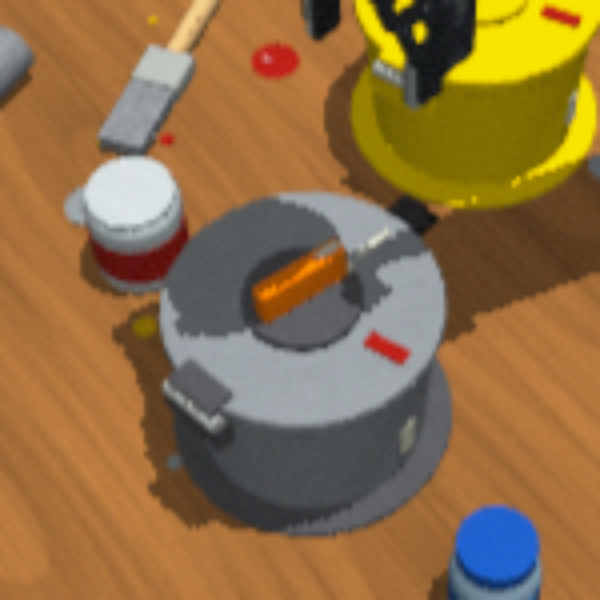

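View pics/wrist4.png

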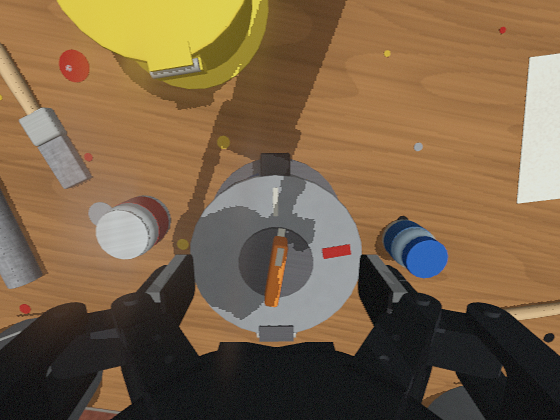

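View pics/top4.png

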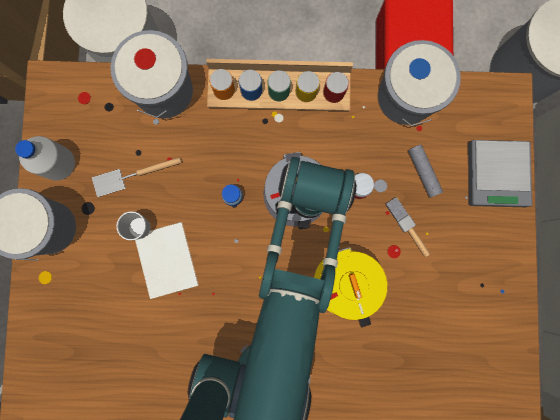

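The lid is shut flat. In the wrist view the bar runs from about (281,238) to (271,304), the pointer end near the white dash. I'll measure the bar.

```bash
python3 - <<'E'
import numpy as np,cv2
np.set_printoptions(suppress=True,precision=4)
for n in("wrist4","scene4"):
    c=dict(np.load(f"pics/{n}.npz"));im=c["image"].astype(int)
    v,u=np.mgrid[:420,:560];z=c["z_map"];K=c["mtx"]
    P=(np.stack([(u-K[0,2])*z/K[0,0],(v-K[1,2])*z/K[1,1],z,np.ones_like(z)],-1)@c["world_from_camera"].T)[...,:3]
    near=np.hypot(P[...,0]-.542,P[...,1]+.06)<.045
    m=near&(P[...,2]>.163)&(P[...,2]<.19)
    q=P[m];c2=cv2.minAreaRect((q[:,:2]*1000).astype(np.float32))
    print(n,m.sum(),np.median(q[:,2]),c2)
    l=P[(np.hypot(P[...,0]-.542,P[...,1]+.06)<.13)&(P[...,2]>.125)&(P[...,2]<.15)]
    xy=l[:,:2];print("lid centre-ish",np.median(l[:,2]),cv2.minEnclosingCircle((xy*1000).astype(np.float32)))
    e=q[:,:2]-q[:,:2].mean(0);d=np.linalg.svd(e,full_matrices=False)[2][0];print(q[:,:2].mean(0),np.degrees(np.arctan2(d[1],d[0])))
E
```

```text
wrist4 963 0.17508602286915376 ((542.9124755859375, -60.17510223388672), (65.4399185180664, 14.110103607177734), 1.2156639099121094)
lid centre-ish 0.13751889107546636 ((537.359619140625, -59.16097640991211), 109.96774291992188)
[ 0.54   -0.0606] 1.2186790168367319
scene4 171 0.1738765971055346 ((545.5997924804688, -59.486148834228516), (64.98990631103516, 14.800190925598145), 1.3507193326950073)
lid centre-ish 0.13753003724767382 ((540.5117797851562, -61.11637496948242), 109.92290496826172)
[ 0.5467 -0.058 ] 0.46133976505249047
```

```bash
python3 -m handwheel '[[0.035,0,0,0,0,0,1],[0.035,0,0,0,0,0,1],[0,0,0,0,0.078,0,1],[0,0.04,0,0,0.078,0,1],[0,0.045,0,0,0,0,1],[0,0.04,0,0,0,0,1],[0,0.022,0,0,0,0,1],[0,0,0,0,0,0,1]]'
python3 - <<'E'
from h import *
s=bot.read_state();T=R.from_rotvec(s["tcp_rot"]).as_matrix();print(s["tool_pos"],s["q"].round(2),np.degrees(np.arctan2(T[1,0],T[0,0])),s["wrist_force"])
snap("wrist","wrist5")
E
```

```text
time: 7.95
tool_pos: [0.5387, -0.0596, 0.1435]
tcp_rot: [-1.569, -0.01, 0.025]
wrist_force: [-0.7, 0.2, 0.1]
width: 0.998
[ 0.53867343 -0.05960226  0.14350657] [-0.16  0.09  1.97  0.    1.08 -1.75] 1.2700897930734378 [-0.70558383  0.21554742  0.07440367]
```

View pics/wrist5.png

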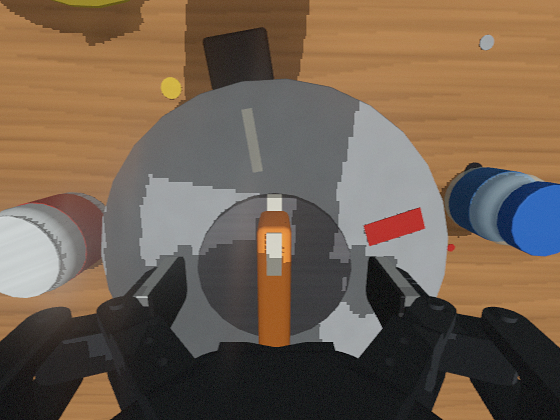

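```bash
python3 -m handwheel '[[0,0,0,0,0,0,1]]'; python3 - <<'E'
from h import *
print(R.from_rotvec(bot.read_state()["tcp_rot"]).as_matrix().round(3))
E
```

```text
time: 8.12
tool_pos: [0.543, -0.0603, 0.149]
tcp_rot: [-1.571, -0.018, 0.017]
wrist_force: [0.5, -0.2, -0.2]
width: 1.002
[[ 1.     0.001 -0.022]
 [ 0.022 -0.     1.   ]
 [ 0.001 -1.    -0.   ]]
```

It has settled on target. I'll grip, then turn clockwise seen from above, which is + about tool y (down).

```bash
python3 -m handwheel '[[0,0,0,0,0,0,0],[0,0,0,0,0,0,0],[0,0,0,0,0,0,0],[0,0,0,0,0,0,0],[0,0,0,0,0,0,0],[0,0,0,0,0,0,0]]' 40
python3 -m handwheel '[[0,0,0,0,0.15,0,0],[0,0,0,0,0.15,0,0],[0,0,0,0,0.15,0,0],[0,0,0,0,0.15,0,0],[0,0,0,0,0,0,0]]'

```

```text
time: 8.88
tool_pos: [0.5425, -0.0605, 0.1487]
tcp_rot: [-1.571, -0.018, 0.017]
wrist_force: [-2.0, -2.5, 2.9]
width: 0.156
time: 9.5
tool_pos: [0.5426, -0.0603, 0.1487]
tcp_rot: [-1.523, 0.451, -0.452]
wrist_force: [-1.3, -0.9, 3.1]
width: 0.158
```

```bash
python3 -m handwheel '[[0,0,0,0,0.15,0,0],[0,0,0,0,0.15,0,0],[0,0,0,0,0.15,0,0],[0,0,0,0,0.13,0,0],[0,0,0,0,0.04,0,0],[0,0,0,0,0,0,0]]'
python3 - <<'E'
from h import *
s=bot.read_state();T=R.from_rotvec(s["tcp_rot"]).as_matrix();print(np.degrees(np.arctan2(T[1,0],T[0,0])),s["torque"],s["wrist_force"],s["q"].round(2))
E
```

```text
time: 10.25
tool_pos: [0.5428, -0.0602, 0.1487]
tcp_rot: [-1.363, 0.928, -0.929]
wrist_force: [-1.2, -0.9, 2.7]
width: 0.157
-68.48266334125783 [-0.0864718   0.04370575 -0.04298362] [-1.23606448 -0.85390005  2.69728844] [-0.16  0.09  1.97  0.    1.08 -0.53]
```

```bash
python3 -m handwheel '[[0,0,0,0,0.02,0,0],[0,0,0,0,0,0,0]]'
python3 -m handwheel '[[0,0,0,0,0,0,1],[0,0,0,0,0,0,1],[0,0,0,0,0,0,1],[0,0,0,0,0,0,1],[0,0,0,0,0,0,1],[0,-0.02,0,0,0,0,1],[0,-0.04,0,0,0,0,1],[0,-0.06,0,0,0,0,1]]'
python3 -m handwheel '[[0,-0.05,0,0,0,0,1],[0,0,0,0,0,0,1],[0,0,0,0,0,0,1]]'
python3 - <<'E'
from h import *
c=snap("scene","scene6")
cv2.imwrite("pics/s6.png",cv2.resize(c["image"][130:280,180:330,::-1],None,fx=4,fy=4))
c=snap("wrist","wrist6")
v,u=np.mgrid[:420,:560];z=c["z_map"];K=c["mtx"]
P=(np.stack([(u-K[0,2])*z/K[0,0],(v-K[1,2])*z/K[1,1],z,np.ones_like(z)],-1)@c["world_from_camera"].T)[...,:3]
r=np.hypot(P[...,0]-.543,P[...,1]+.06)
q=P[(r<.045)&(P[...,2]>.163)&(P[...,2]<.19)];print(len(q),cv2.minAreaRect((q[:,:2]*1000).astype(np.float32)))
l=P[(r<.09)&(P[...,2]<.15)&(P[...,2]>.125)&(r>.045)];A=np.c_[l[:,:2]-[.543,-.06],np.ones(len(l))];print(np.linalg.lstsq(A,l[:,2],rcond=None)[0])
E
```

```text
time: 10.5
tool_pos: [0.5428, -0.0602, 0.1486]
tcp_rot: [-1.356, 0.944, -0.945]
wrist_force: [-1.5, 0.3, 4.6]
width: 0.155
time: 11.5
tool_pos: [0.5408, -0.0599, 0.2671]
tcp_rot: [-1.358, 0.949, -0.942]
wrist_force: [1.3, 0.7, 0.7]
width: 1.0
time: 11.88
tool_pos: [0.5422, -0.0601, 0.318]
tcp_rot: [-1.356, 0.945, -0.945]
wrist_force: [-0.1, -0.3, -0.8]
width: 1.0
936 ((542.9995727539062, -59.248931884765625), (13.669730186462402, 64.7391586303711), 19.97963523864746)
[0.00193238 0.00127331 0.13734734]
```

View pics/s6.png

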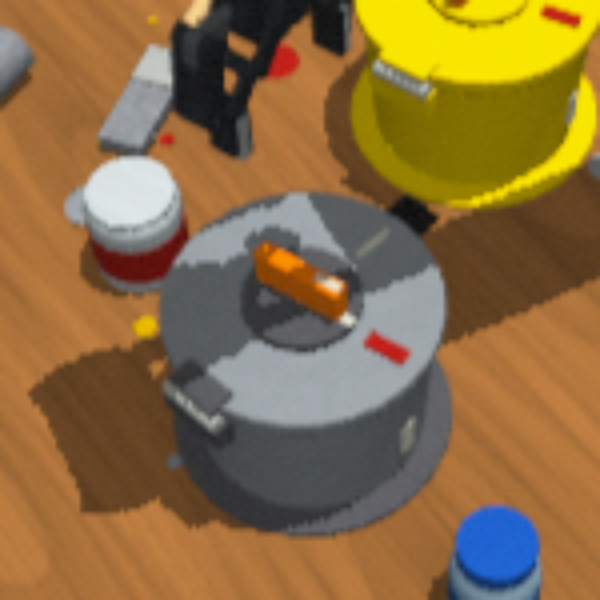

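View pics/wrist6.png

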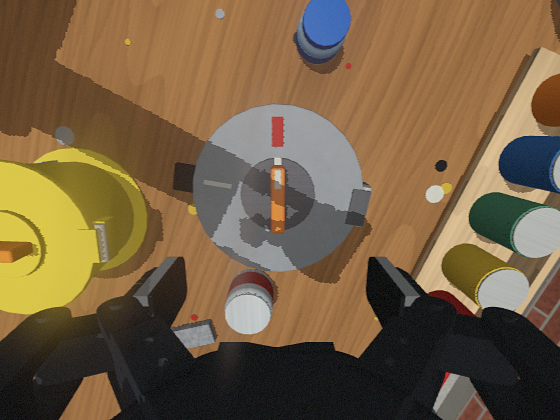

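The pointer at (278,160) lines up with the red mark at (278,131). The bar's yaw is -70°, so the collar is at about 1.41 rad. The lid is level and the gripper is clear.

```bash
python3 -c "
from workcell import workorder;print(workorder.finish_job())"
```

```text
the job is handed in; nothing more can be done
None
```

The grey pail's lid is shut and the lock collar is turned to the red mark. I handed the job in at about 12 s of the 61 s allowed; `finish_job()` gives no verdict.

- **Lid:** I pushed it down with closed fingertips on the outer face by the free edge, following the hinge arc. It ended with about 10 N at the shut height (z = 0.137 m). I commanded it well below the slam speed but did not measure the lid's own speed.
- **Collar:** I gripped the orange bar, turned it clockwise about 1.24 rad, then let go and backed off.

Last checks:
- **Lid:** its top is level (slope about 0.002) at z = 0.137 m.
- **Collar:** the bar points at about -70°, which puts the collar at about 1.41 rad, and its pointer lines up with the red mark in the wrist picture.
- **Gripper:** it is open with its tip about 0.14 m above the bar, and the wrist force is near zero.
- **Other things:** I saw no contact with anything else. The tin, jar and brush look unmoved in the pictures; I did not measure their positions or check the other three at the end.

No check failed. The depth fits put the pail's centre within about 5 mm of each other, and the closer wrist view settled it before I gripped the bar.

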